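Reset the sharpening arm: left-hand lock knob and drop latch

ROBOT

A 6-joint arm with a two-finger parallel gripper is mounted at the origin on the work surface. World frame = base frame: x ahead of the robot, y to its left, z up, the work surface at z = 0. Lengths are in m, angles in rad, forces in N, time in s.
With the tool pointing down it reaches from about 0.3 to 0.775 m from the base axis. Payload 14.6 kg.
Tool frame: the origin (TCP) lies midway between the tips of the shut fingers; the grasp point (between the pads) lies 19 mm behind it (ctrl.tcp_to_grasp is the distance from the TCP to the grasp point, in m); x points along the fingers, y is the direction in which the jaws open and shut, and the axes are right-handed (so a half turn about x gives the same grasp; the last joint's range is limited). The gripper opens to 94 mm and grips with 3 to 60 N. Pads are 16 mm wide; open, the fingers measure 119 mm over their backs; the gripper's body (75 mm by 177 mm) begins 78 mm behind the grasp point.
Start: joints at [-1.392, 0.3, 1.521, -0, 1.321, -0.067], TCP at [0.134, -0.533, 0.205] pointing down, gripper open.
Joint ranges: [-3.03, 3.03], [-0.79, 2.21], [0.23, 2.52], [-1.04, 4.18], [0, 3.07], [-2.55, 2.55]. Speed limits (rad/s): [2.22, 2.22, 2.57, 3.14, 3.14, 3.14].

INTERFACE

Orientations are given as [roll, pitch, yaw] about the fixed x, y, z axes, in that order (R = Rz(yaw) Ry(pitch) Rx(roll)).
In Python, from station import ctrl gives the robot as it stands.
- The arm moves only by the tool jog_arm, never from a script. Its argument "rows" is one flat list of numbers, 7 for each row, row after row: the shift along the world's x, y, z in m, then the turn, a rotation vector about the world's x, y, z in degrees, then the closure, from 0 (fully open) to 1 (shut). A call has 1 to 8 rows; each row shifts and turns the commanded pose from where the row before left it; what a row does not reach is not made up. A row lasts 1/12 s, in which the tool goes at most 41.7 mm and 7.16 degrees, less where a joint would pass 70% of its speed; a pose out of reach is approached as far as the arm can. A call with a gripper value outside its range is refused whole. The fingers move at their own pace and stop on an object; "squeeze" is the grip in N (left out, the last holds). Time passes only in rows, so rows that do not move let the fingers close. It gives the time, the measured TCP pose, the force and the opening at its end, in the units of the state.
- ctrl.get_obs(): the state, without advancing time (a new reading comes with each control period).
- ctrl.camera(name): name is "scene" or "side" or "wrist"; returns (picture, depth): 400x640x3 uint8, red, green, blue; 400x640 float32, m along the optical axis (not along the pixel's ray), 0 where there is no reading.
- ctrl.camera_model(name): a dict with "K" (3x3 intrinsics, pixels), "extrinsics" (4x4, takes a point from camera to world coordinates). Camera axes: x right, y down, z forward; pixel columns grow to the right and rows downward; lengths in m; the calibration is good to about 2 mm. A picture is of the moment at which its call begins: read the wrist's pose just before it. camera_model takes no time and is no camera call; for the wrist camera it gives the pose at the moment of the call.
- ctrl.hand_in(): hands the job in, once; it reports no verdict.
The state is a dict: "time_s": time; "qpos": joint angles; "joint_vel": joint speeds; "tau": joint torques, N m; "ee_pos": TCP position; "eef_rot": TCP orientation; "force": force on the tool from outside, world axes, zero at the start; "moment": the same for the moment, N m; "grip_width": finger opening in m.
Only numpy, scipy, OpenCV 4.12 (cv2) and the standard library are available. Lean on these libraries where they do the work, as an engineer would, in place of code of your own. Each camera call takes 0.05 s, during which the arm holds its last target.

TASK

Set the sharpening arm of the grinder to its long position. Its red lock knob has a left-hand thread, so turn it clockwise until the lock pin is out; then draw the steel slide out, away from the grinder, by its blue block until the yellow-marked notch lies under the latch bar, and tip the latch over so that it drops fully into the notch. Leave the knob loosened and do not disturb the other things on the bench.

Things in the scene. Friction and masses are not known exactly. Their poses are not given: they have to be found in the camera images.
- jig: Fixed grey base plate (150 x 280 x 10 mm) of the sharpening jig; origin on the table, on the centre line of the slide channel. +y runs along the channel towards the grinder, -y is the way the slide is drawn out, z up. Guide walls are 28 mm high; two green straps across the channel, 36 mm high, keep the slide captive with 1.5 to 2 mm of play. The knob's axis is at (0, -30) mm in this frame.
- grinder: Fixed green bench grinder at the channel's +y end, 240 mm high; axes as jig, origin on the table under its nearer wheel (150 mm across, 22 mm thick), 290 mm from the jig's origin along y. It stretches 345 mm from there in +x, and about 90 mm either way in y.
- knob (a joint): Angle of the red lock knob, rad: 0 tight, grows when turned CLOCKWISE seen from above (left-hand thread: this loosens it), to a stop at 3.6. Starts between 0 and 0.4. It rises 2 mm per rad with the lock pin, which stands 4 mm deep in the slide at 0 and is clear of it from 2.0; it counts as loosened from 2.2. Turning takes about 0.1 N m; it stays where it is left.
- knob_grip (a point): On the axis of the red knob, to be pinched from above: a bar 42 mm long (point x), 14 mm thick (point y), 32 mm tall, on a collar 40 mm across. The point is 10 mm below the bar's top, 22 mm above the collar, 74 mm above the table when tight. Turns and rises with the knob.
- slide: Loose steel slide in the channel, 30 wide (x), 335 long (y), 16 mm thick, 0.3 to 0.65 kg with its block; its top is 26 mm above the table. Origin at its underside, in the middle of the hole for the lock pin; it has about 2 mm of play while locked. y axis as the jig's.
- slide_grip (a point): Middle of the blue block at the slide's outer end, to be pinched from above: 32 mm wide (point x), 20 mm thick (point y, along the slide), 42 mm tall; the point is 16 mm below the block's top, 26 mm above the slide's top face, 52 mm above the table.
- slide_notch (a point): Centre of the yellow-marked cross notch in the slide's top face, at top-face height: 20 mm long along the slide, 8 mm deep, open to both sides. It lies 275 mm from slide_grip along the slide's +y and starts about 50 mm on the grinder's side of the latch.
- latch_seat (a point): Fixed point of the jig over which the notch must be brought: on the channel's centre line, in the plane in which the latch swings, 26 mm above the table; axes as jig.
- latch (a joint): Angle of the latch, rad: 0 lying level in the notch (a stop), 1.57 upright, 2.0 thrown back to its stop, leaning away from the slide, where it starts and rests by its weight. Tipped past upright towards the slide it falls by gravity; on the un-notched slide it lies at about 0.2. Steel bar 12 mm wide (along the slide), 10 thick, 112 long, 0.11 kg, pivoting almost freely.
- latch_hinge (a point): Hinge axis of the latch, fixed, 26 mm above the table and 48 mm to the jig's +x of the slide's centre line; the latch swings about this point's y axis (axes as jig).
- latch_ball (a point): Centre of the black ball (20 mm across) at the free end of the latch bar, 118 mm from the hinge. Thrown back it stands about 133 mm above the table, 97 mm from the slide's centre line in the jig's +x; lying in the notch it is 70 mm beyond the centre line in the jig's -x.
- honing_stone: Bystander: honing stone 30 x 100 x 18 mm lying near the jig; origin centre of underside.
- wax_tin: Bystander: round metal tin 70 mm across, 45 mm high; origin centre of underside.
- chuck_key: Bystander: T-shaped steel chuck key, 90 x 90 x 15 mm, lying; origin under the crossing of the T.
- gouge: Bystander: turning gouge about 350 mm long, lying; origin under the handle.
- blank_a: Bystander: lower of two stacked round wood blanks, 150 mm across, 40 mm thick; origin centre of underside.
- blank_b: Bystander: upper wood blank, 148 mm across, 36 mm thick; origin centre of underside.

How it is judged:
On the way, in this order (a step that is already met when the one before it is completed fails the run):
1. the knob is turned clockwise until the pin is out (2.2 rad), the slide still in its first place (value of joint knob above 2.2 rad and horizontal distance between slide_notch and latch_seat above 0.03 m), for 0.1 s.
2. the notch is under the latch (within 7 mm) and the latch lies in it (value of joint latch below 0.07 rad and horizontal distance between slide_notch and latch_seat below 0.007 m), for 0.2 s.
At the end, for the whole second after the job is handed in: The knob is still loosened (over 2.2 rad), the slide lies at rest down in its channel (notch no more than 4 mm above its place) with its notch within 7 mm of the latch's plane, and the latch lies in the notch (under 0.07 rad) (all of step 2 and value of joint knob above 2.2 rad and z of slide_notch in the frame of latch_seat below 0.004 m and linear speed of slide below 0.02 m/s); the robot touches nothing.
It fails at once if a bystander is moved by more than 30 mm (distance of any of honing_stone, wax_tin, chuck_key, gouge, blank_a, blank_b from where it was at the start of the episode above 0.03 m).
It also fails if it takes over 67 s, if anything falls off the work surface, if the arm or the gripper's body presses on something with over 40 N, if the wrist force passes 120 N, or if a joint passes its speed limit or range.

## Working session

There is one attempt and no reset: what is moved stays moved. The work goes in short steps, Python scripts to look and compute and a tool call to move; the robot and the scene stay as the last step left them, time stands still between calls to the robot, and variables do not carry over. Pictures are saved under pics/ and viewed, and the job is handed in when it is done.

Besides the shell and the picture viewer there is one more tool, called after "Emit:" in YAML: its name, and indented under it one key for each argument. jog_arm: Moves the arm, as the interface text tells. Its arguments: {"type":"object","properties":{"rows":{"type":"array"},"squeeze":{"type":"number"}},"required":["rows"]}

```bash
ls; mkdir -p pics; python3 - <<'E'
from station import ctrl
import cv2
print(ctrl.get_obs()); print(ctrl.tcp_to_grasp)
for n in ["scene","side"]:
    im,d=ctrl.camera(n); cv2.imwrite(f"pics/{n}0.png",im[:,:,::-1]); import numpy as np; np.save(f"pics/{n}0.npy",d)
    m=ctrl.camera_model(n); print(n,np.round(m["K"],1).tolist(),np.round(m["extrinsics"],3).tolist())
E
```

```text
pics
{'time_s': 0.0, 'qpos': array([-1.39158253e+00,  3.00486615e-01,  1.52160010e+00,  1.57812337e-05,
        1.32071685e+00, -6.66046948e-02]), 'joint_vel': array([-0.0008144 ,  0.00028361, -0.00077103,  0.00135155, -0.00117881,
       -0.00114362]), 'tau': array([ 3.81211576e-03, -5.31806195e+01, -3.52744603e+01,  7.08305812e-02,
        2.43988994e-02, -7.65982963e-05]), 'ee_pos': array([ 0.13379208, -0.5331946 ,  0.20486978]), 'eef_rot': array([-1.65002348,  1.56958531,  1.73738375]), 'force': array([ 1.25277163,  0.22790079, -1.37015195]), 'moment': array([-0.00566763,  0.0296934 ,  0.01471822]), 'grip_width': 0.09401792611603911}
0.0188
scene [[437.3, 0.0, 315.4], [0.0, 437.3, 197.6], [0.0, 0.0, 1.0]] [[-0.879, 0.302, -0.368, 1.04], [0.476, 0.552, -0.685, 0.787], [-0.004, -0.777, -0.629, 0.901], [0.0, 0.0, 0.0, 1.0]]
side [[416.8, 0.0, 321.2], [0.0, 416.8, 199.6], [0.0, 0.0, 1.0]] [[-0.992, -0.079, 0.094, 0.476], [-0.121, 0.512, -0.851, 0.914], [0.019, -0.856, -0.517, 0.702], [0.0, 0.0, 0.0, 1.0]]
```

View pics/scene0.png

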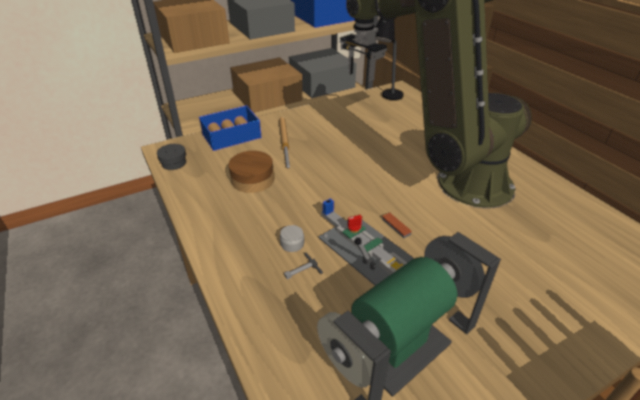

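View pics/side0.png

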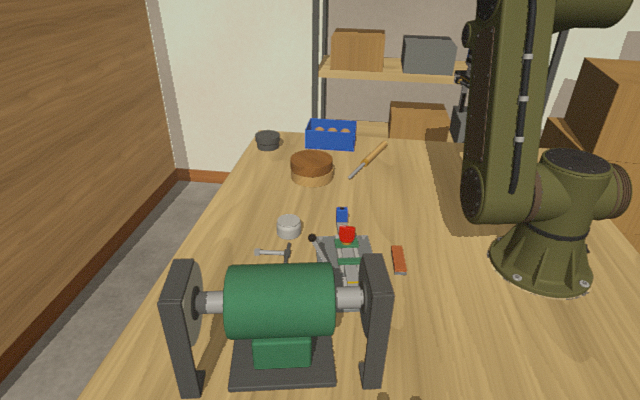

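The scene picture shows the blue block at (328,207), the red knob at (354,223), and the latch ball near (358,241). In the side picture they are at (342,215), (347,235) and (312,238).

```bash
cat > h.py <<'E'
import numpy as np, cv2
from station import ctrl
def cloud(d,m):
    K=m["K"];v,u=np.mgrid[0:d.shape[0],0:d.shape[1]]
    p=np.stack([(u-K[0,2])/K[0,0]*d,(v-K[1,2])/K[1,1]*d,d],-1)
    E=m["extrinsics"];return p@E[:3,:3].T+E[:3,3]
def masks(im):
    h=cv2.cvtColor(im,cv2.COLOR_RGB2HSV).astype(int);H,S,V=h[...,0],h[...,1],h[...,2]
    return dict(blue=(H>105)&(H<130)&(S>150)&(V>60),red=((H<4)|(H>176))&(S>200)&(V>90),green=(H>60)&(H<90)&(S>80)&(V>40),yellow=(H>18)&(H<32)&(S>180)&(V>100),black=(V<40))
E
python3 - <<'E'
from h import *
for n in ["scene","side"]:
    im=cv2.imread(f"pics/{n}0.png")[:,:,::-1].copy();d=np.load(f"pics/{n}0.npy")
    P=cloud(d,ctrl.camera_model(n));M=masks(im)
    for c in M:
        m=M[c]&(d>0)&(P[...,2]<.2)&(P[...,2]>0.02)
        k,l,s,cc=cv2.connectedComponentsWithStats(m.astype(np.uint8))
        for i in range(1,k):
            if s[i,4]>8:
                q=P[l==i]; print(n,c,s[i].tolist(),np.round(np.median(q,0),3),np.round(q.min(0),3),np.round(q.max(0),3))
    r=(slice(190,290),slice(290,450)) if n=="scene" else (slice(190,310),slice(240,420))
    cv2.imwrite(f"pics/{n}0z.png",cv2.resize(im[r][:,:,::-1],None,fx=4.8,fy=4.8,interpolation=cv2.INTER_CUBIC)[:600,:800])
E
```

```text
scene blue [296, 12, 58, 14, 175] [-0.099 -1.215  0.193] [-0.268 -1.425  0.18 ] [-0.025 -1.196  0.2  ]
scene blue [200, 107, 60, 39, 1194] [ 0.625 -0.634  0.054] [ 0.523 -0.778  0.02 ] [ 0.722 -0.62   0.082]
scene blue [324, 200, 9, 14, 97] [ 0.534 -0.08   0.054] [ 0.517 -0.089  0.032] [ 0.545 -0.074  0.07 ]
scene red [349, 216, 12, 14, 133] [0.509 0.031 0.066] [0.491 0.024 0.049] [0.527 0.045 0.088]
scene green [344, 230, 11, 8, 44] [0.53  0.033 0.036] [0.515 0.014 0.032] [0.539 0.049 0.039]
scene green [365, 239, 17, 11, 86] [0.491 0.1   0.035] [0.461 0.088 0.032] [0.518 0.113 0.04 ]
scene green [405, 260, 9, 7, 12] [0.557 0.315 0.198] [0.545 0.308 0.194] [0.572 0.317 0.199]
scene green [388, 270, 12, 9, 12] [0.608 0.324 0.198] [0.589 0.32  0.196] [0.624 0.328 0.2  ]
scene green [374, 279, 13, 10, 19] [0.647 0.332 0.197] [0.627 0.325 0.194] [0.664 0.338 0.2  ]
scene green [353, 279, 104, 88, 2874] [0.635 0.421 0.175] [0.507 0.331 0.022] [0.711 0.451 0.2  ]
scene black [428, 151, 30, 21, 259] [0.228 0.042 0.185] [ 0.217 -0.013  0.158] [0.237 0.092 0.2  ]
scene black [454, 175, 7, 10
[... 419 characters left out ...]
 [ 0.513 -0.091  0.03 ] [ 0.541 -0.072  0.073]
side red [339, 227, 15, 7, 39] [0.506 0.03  0.077] [0.49  0.025 0.063] [0.526 0.036 0.087]
side red [339, 233, 15, 9, 56] [0.502 0.034 0.058] [0.488 0.027 0.051] [0.525 0.046 0.071]
side green [335, 238, 24, 10, 114] [0.507 0.036 0.037] [0.474 0.007 0.029] [0.536 0.048 0.04 ]
side green [338, 258, 23, 7, 134] [0.494 0.103 0.037] [0.466 0.088 0.029] [0.521 0.115 0.041]
side green [223, 294, 113, 75, 6143] [0.598 0.422 0.157] [0.505 0.392 0.02 ] [0.691 0.453 0.2  ]
side yellow [348, 282, 10, 1, 10] [0.48  0.169 0.028] [0.47  0.165 0.027] [0.491 0.172 0.032]
side black [525, 221, 9, 8, 28] [0.07  0.031 0.139] [0.063 0.018 0.13 ] [0.093 0.059 0.165]
```

```bash
python3 - <<'E'
from h import *
from scipy.spatial.transform import Rotation as R
o=ctrl.get_obs();A=R.from_euler('xyz',o['eef_rot']).as_matrix();print(A.round(3))
m=ctrl.camera_model("wrist");E=m["extrinsics"];print(m["K"].round(1).tolist())
print((A.T@(E[:3,3]-o['ee_pos'])).round(3)); print((A.T@E[:3,:3]).round(3))
E
```

```text
[[-0.     0.243 -0.97 ]
 [ 0.001 -0.97  -0.243]
 [-1.    -0.001 -0.   ]]
[[321.1, 0.0, 313.8], [0.0, 321.1, 201.0], [0.0, 0.0, 1.0]]
[-0.179  0.    -0.072]
[[ 0.001 -0.246  0.969]
 [ 1.    -0.    -0.001]
 [ 0.     0.969  0.246]]
```

View pics/scene0z.png

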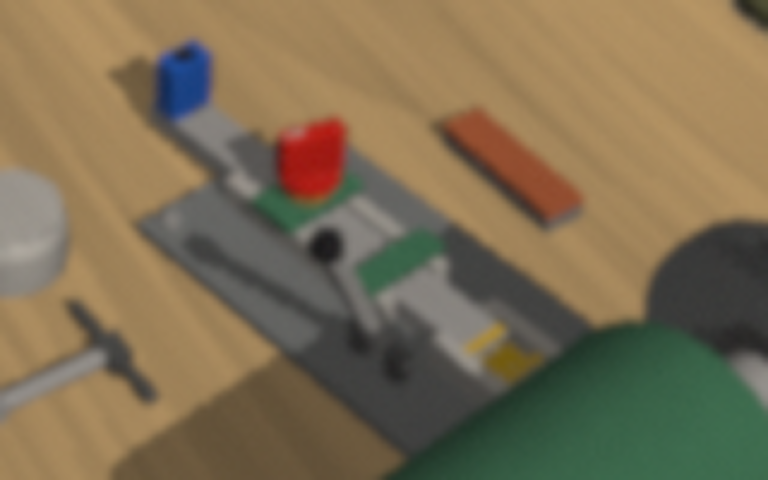

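View pics/side0z.png

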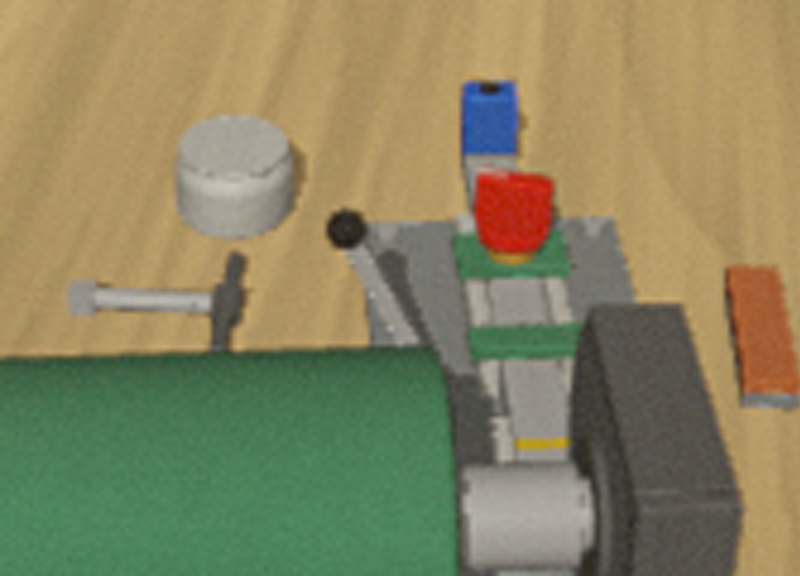

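The zooms show the knob bar roughly across the channel, the latch thrown back on the +x side, and the yellow notch beside the grinder. I'll move over the knob while turning the tool half a turn to leave room on joint 6.

Emit:
jog_arm:
  rows: [0.0125, 0.02, 0.0025, 0, 0, 7, 0, 0.0125, 0.02, 0.0025, 0, 0, 7, 0, 0.0125, 0.02, 0.0025, 0, 0, 7, 0, 0.0125, 0.02, 0.0025, 0, 0, 7, 0, 0.0125, 0.02, 0.0025, 0, 0, 7, 0, 0.0125, 0.02, 0.0025, 0, 0, 7, 0, 0.0125, 0.02, 0.0025, 0, 0, 7, 0, 0.0125, 0.02, 0.0025, 0, 0, 7, 0]

```text
time_s: 0.77
ee_pos: [0.2342, -0.3723, 0.2253]
eef_rot: [-2.355, 1.57, 2.016]
force: [0.8, -0.4, 0.2]
grip_width: 0.0943
```

Emit:
jog_arm:
  rows: [0.0125, 0.02, 0.0025, 0, 0, 7, 0, 0.0125, 0.02, 0.0025, 0, 0, 7, 0, 0.0125, 0.02, 0.0025, 0, 0, 7, 0, 0.0125, 0.02, 0.0025, 0, 0, 7, 0, 0.0125, 0.02, 0.0025, 0, 0, 7, 0, 0.0125, 0.02, 0.0025, 0, 0, 7, 0, 0.0125, 0.02, 0.0025, 0, 0, 7, 0, 0.0125, 0.02, 0.0025, 0, 0, 7, 0]

```text
time_s: 1.43
ee_pos: [0.3342, -0.2123, 0.2455]
eef_rot: [-2.92, 1.571, 2.429]
force: [0.0, -0.4, -1.1]
grip_width: 0.0938
```

Emit:
jog_arm:
  rows: [0.0125, 0.02, 0.0025, 0, 0, 7, 0, 0.0125, 0.02, 0.0025, 0, 0, 7, 0, 0.0125, 0.02, 0.0025, 0, 0, 7, 0, 0.0125, 0.02, 0.0025, 0, 0, 7, 0, 0.0125, 0.02, 0.0025, 0, 0, 7, 0, 0.0125, 0.02, 0.0025, 0, 0, 7, 0, 0.0125, 0.02, 0.0025, 0, 0, 7, 0, 0.0125, 0.02, 0.0025, 0, 0, 7, 0]

```text
time_s: 2.1
ee_pos: [0.4342, -0.0523, 0.2654]
eef_rot: [2.939, 1.57, 2.982]
force: [-0.1, -1.4, 0.1]
grip_width: 0.0938
```

Emit:
jog_arm:
  rows: [0.0125, 0.02, 0.0025, 0, 0, 7, 0, 0.0125, 0.02, 0.0025, 0, 0, 5, 0, 0, 0, 0, 0, 0, 0, 0]

```text
time_s: 2.35
ee_pos: [0.46, -0.011, 0.2704]
eef_rot: [1.513, 1.57, 1.767]
force: [-0.2, -0.2, 0.2]
grip_width: 0.0941
```

```bash
cat >> h.py <<'E'
from scipy.spatial.transform import Rotation as R
def look(tag,n="wrist",ret=False):
    m=ctrl.camera_model(n);im,d=ctrl.camera(n);cv2.imwrite(f"pics/{tag}.png",im[:,:,::-1]);np.savez(f"pics/{tag}.npz",d=d,K=m["K"],extrinsics=m["extrinsics"])
    return im,d,cloud(d,m)
def comps(im,d,P,mn=15,zmin=.015,zmax=.2):
    M=masks(im)
    for c in M:
        k,l,s,cc=cv2.connectedComponentsWithStats((M[c]&(d>0)&(P[...,2]<zmax)&(P[...,2]>zmin)).astype(np.uint8))
        for i in range(1,k):
            if s[i,4]>mn:
                q=P[l==i]; print(c,s[i].tolist(),np.round(np.median(q,0),4),np.round(np.percentile(q,2,0),3),np.round(np.percentile(q,98,0),3))
def st():
    o=ctrl.get_obs();A=R.from_euler('xyz',o['eef_rot']).as_matrix()
    print("t",round(o['time_s'],2),"tcp",o['ee_pos'].round(4),"ydeg",np.degrees(np.arctan2(A[1,1],A[0,1])).round(2),"xax",A[:,0].round(3),"q",o['qpos'].round(3),"F",o['force'].round(1),"w",round(o['grip_width'],4))
E
python3 - <<'E'
from h import *
st();im,d,P=look("w1");comps(im,d,P,40)
E
```

```text
t 2.35 tcp [ 0.46   -0.011   0.2704] ydeg 104.53 xax [-0.     0.001 -1.   ] q [-1.040e-01  5.100e-02  1.662e+00  1.000e-03  1.429e+00 -1.928e+00] F [-0.2 -0.2  0.2] w 0.0941
blue [233, 198, 20, 29, 405] [ 0.5198 -0.0854  0.0669] [ 0.51  -0.097  0.04 ] [ 0.54  -0.078  0.069]
red [319, 206, 13, 21, 97] [0.5023 0.0141 0.0545] [0.491 0.009 0.053] [0.517 0.019 0.066]
red [325, 209, 20, 23, 243] [0.4994 0.0266 0.0837] [0.485 0.017 0.053] [0.514 0.04  0.085]
green [320, 191, 24, 15, 259] [0.482  0.0197 0.0357] [0.474 0.005 0.034] [0.493 0.035 0.037]
green [377, 195, 18, 44, 581] [0.49   0.0968 0.0356] [0.462 0.085 0.034] [0.519 0.109 0.037]
yellow [440, 210, 11, 17, 118] [0.4748 0.1835 0.0182] [0.464 0.177 0.017] [0.486 0.19  0.02 ]
black [608, 217, 32, 20, 417] [0.4232 0.4154 0.0351] [0.414 0.413 0.016] [0.434 0.418 0.056]
black [615, 242, 24, 14, 176] [0.4346 0.3102 0.1437] [0.43  0.305 0.127] [0.439 0.333 0.157]
```

View pics/w1.png

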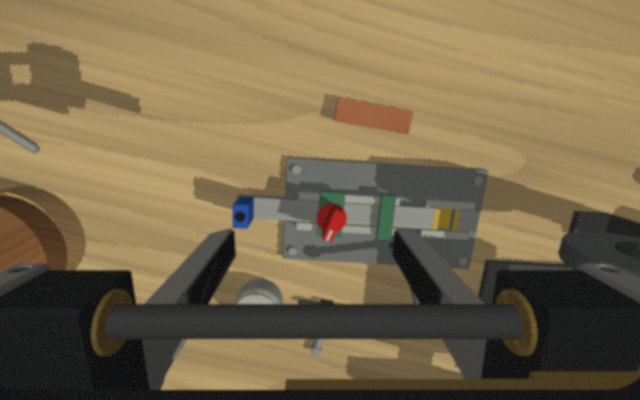

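The wrist view shows the blue block at (242,212), the knob bar at (332,220) turned a little off the channel's cross direction, and the notch at (447,218).

```bash
cat > an.py <<'E'
from h import *
import sys
def top(im,d,P,col,z0,z1):
    q=P[masks(im)[col]&(P[...,2]>z0)&(P[...,2]<z1)]
    if len(q)<8: print(col,"few",len(q));return
    r=cv2.minAreaRect((q[:,:2]*1000).astype(np.float32)); print(col,len(q),"rect",np.round(r[0],1),np.round(r[1],1),round(r[2],1),"z",q[:,2].mean().round(4),"mean",q[:,:2].mean(0).round(4))
def load(tag):
    im=cv2.imread(f"pics/{tag}.png")[:,:,::-1].copy();z=np.load(f"pics/{tag}.npz");return im,z["d"],cloud(z["d"],z)
if __name__=="__main__":
    im,d,P=load(sys.argv[1])
    top(im,d,P,"red",.078,.1);top(im,d,P,"blue",.06,.08);top(im,d,P,"yellow",.01,.035)
    print(P[190:240:6,333].round(3).tolist())
    cv2.imwrite(f"pics/{sys.argv[1]}z.png",cv2.resize(im[150:280,210:490,::-1],None,fx=2.8,fy=2.8,interpolation=cv2.INTER_CUBIC))
E
python3 an.py w1
```

```text
red 210 rect [502.3  24.3] [13.8 36.8] 83.8 z 0.0838 mean [0.4978 0.0247]
blue 292 rect [525.3 -87.5] [30.1 17.5] 13.3 z 0.0671 mean [ 0.5239 -0.0872]
yellow 150 rect [475.8 182. ] [23.5 30.2] 11.3 z 0.0199 mean [0.4755 0.1828]
[[0.477, 0.022, 0.01], [0.48, 0.021, 0.034], [0.488, 0.023, 0.037], [0.486, 0.02, 0.077], [0.491, 0.021, 0.083], [0.391, -0.029, 0.449], [0.505, 0.025, 0.084], [0.513, 0.027, 0.084], [0.546, 0.041, 0.01]]
```

View pics/w1z.png

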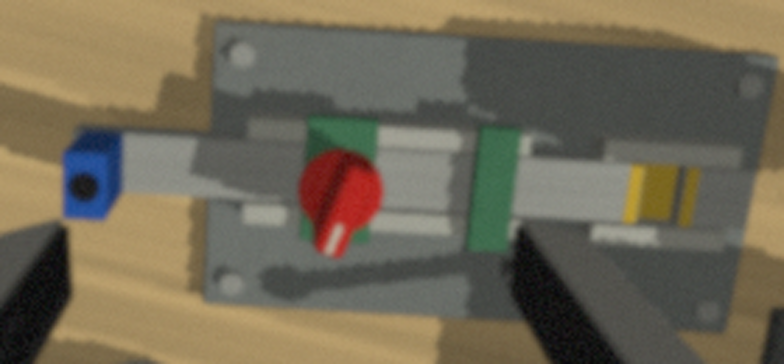

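```bash
python3 - <<'E'
from an import *
im,d,P=load("w1")
q=P[195:245,310:350].reshape(-1,3)
for z0 in (.079,.082):
    s=q[(q[:,2]>z0)&(q[:,2]<.09)]
    r=cv2.minAreaRect((s[:,:2]*1000).astype(np.float32));c=s[:,:2]-s[:,:2].mean(0);w,v=np.linalg.eigh(c.T@c)
    print(len(s),np.round(r[0],1),np.round(r[1],1),r[2],s[:,:2].mean(0).round(4),np.degrees(np.arctan2(v[1,1],v[0,1])))
# mark
h=cv2.cvtColor(im,cv2.COLOR_RGB2HSV)
print(P[225:245,322:336,2].round(3)[::2,::2])
# strap 2, mask along row
s=P[masks(im)["green"]&(P[...,2]>.03)&(P[...,2]<.04)];s=s[s[:,1]>.08]
r=cv2.minAreaRect((s[:,:2]*1000).astype(np.float32));print("strap",r)
s=P[150:280,270:500].reshape(-1,3);s=s[(s[:,2]>.007)&(s[:,2]<.0125)]
r=cv2.minAreaRect((s[:,:2]*1000).astype(np.float32));print("plate",r)
E
```

```text
390 [504.6  23.8] [14.1 41.4] 83.04563903808594 [0.5038 0.0234] 172.56954508819027
354 [504.8  23.9] [13.4 41.2] 82.6573715209961 [0.5044 0.0237] 172.06851508081914
[[0.054 0.067 0.081 0.085 0.084 0.084 0.084]
 [0.06  0.073 0.082 0.085 0.085 0.083 0.084]
 [0.064 0.08  0.084 0.084 0.085 0.084 0.084]
 [0.072 0.083 0.084 0.084 0.085 0.086 0.084]
 [0.078 0.083 0.083 0.085 0.086 0.085 0.084]
 [0.082 0.083 0.085 0.085 0.084 0.084 0.081]
 [0.084 0.084 0.083 0.084 0.085 0.083 0.01 ]
 [0.009 0.083 0.084 0.085 0.085 0.083 0.01 ]
 [0.01  0.008 0.009 0.01  0.084 0.01  0.009]
 [0.01  0.009 0.009 0.01  0.01  0.01  0.01 ]]
strap ((490.6264953613281, 96.86907958984375), (61.249778747558594, 18.631202697753906), 11.991167068481445)
plate ((493.55157470703125, 111.03579711914062), (163.6660919189453, 346.8707275390625), 7.7060441970825195)
```

Emit:
jog_arm:
  rows: [0.011, 0.0087, 0, 0, 0, -5.5, 0.4, 0.011, 0.0087, 0, 0, 0, -5.5, 0.4, 0.011, 0.0087, 0, 0, 0, -5.5, 0.4, 0.0116, 0.0087, 0, 0, 0, -5.3, 0.4, 0, 0, -0.03, 0, 0, 0, 0.4, 0, 0, -0.035, 0, 0, 0, 0.4, 0, 0, -0.035, 0, 0, 0, 0.4, 0, 0, -0.035, 0, 0, 0, 0.4]
  squeeze: 40

```text
time_s: 3.07
ee_pos: [0.5028, 0.0205, 0.1339]
eef_rot: [-0.752, 1.571, -0.889]
force: [1.0, 0.3, -0.7]
grip_width: 0.0568
```

```bash
python3 - <<'E'
from an import *
st();im,d,P=look("w2")
E
```

```text
t 3.07 tcp [0.5028 0.0205 0.1339] ydeg 82.13 xax [ 0. -0. -1.] q [-0.032  0.27   1.735 -0.     1.136 -1.465] F [ 1.   0.3 -0.7] w 0.0568
```

View pics/w2.png

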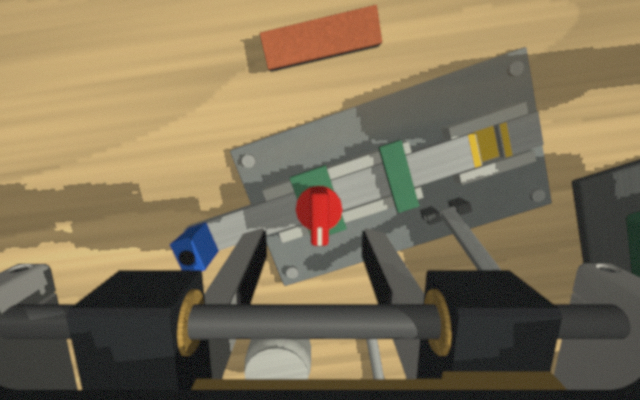

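The bar lies vertical at (319,215), squared up between the fingers. I'll re-measure its centre.

```bash
python3 - <<'E'
from an import *
im,d,P=load("w2");st()
q=P[175:255,285:355].reshape(-1,3)
s=q[(q[:,2]>.08)&(q[:,2]<.09)]
r=cv2.minAreaRect((s[:,:2]*1000).astype(np.float32));print(len(s),r,s.mean(0))
b=P[210:275,165:220].reshape(-1,3);s=b[(b[:,2]>.063)&(b[:,2]<.073)]
r=cv2.minAreaRect((s[:,:2]*1000).astype(np.float32));print("block",len(s),r,s.mean(0))
top(im,d,P,"yellow",.01,.035)
s=P[masks(im)["green"]&(P[...,2]>.03)&(P[...,2]<.04)];s=s[(s[:,1]>.08)&(s[:,1]<.13)]
print("strap",cv2.minAreaRect((s[:,:2]*1000).astype(np.float32)))
E
```

```text
t 3.12 tcp [0.4999 0.0206 0.1274] ydeg 82.13 xax [-0.009  0.    -1.   ] q [-0.032  0.277  1.743 -0.     1.131 -1.466] F [-2.1 -0.2 -8. ] w 0.0566
988 ((504.9570617675781, 24.446210861206055), (13.89592456817627, 42.23561477661133), 81.96092224121094) [0.50395537 0.02435645 0.08386448]
block 831 ((526.393798828125, -88.30331420898438), (31.923269271850586, 20.241165161132812), 12.325911521911621) [ 0.52404016 -0.08737353  0.06729796]
yellow 554 rect [475.3 181.5] [27.5 31.7] 11.0 z 0.0211 mean [0.4754 0.1819]
strap ((491.0213623046875, 97.5932388305664), (61.38441467285156, 19.168642044067383), 11.185309410095215)
```

Emit:
jog_arm:
  rows: [0, 0, 0, 0, 0, 0, 0.4, 0, 0, 0, 0, 0, 0, 0.4]

```text
time_s: 3.28
ee_pos: [0.5038, 0.0208, 0.1369]
eef_rot: [-0.004, 1.57, -0.14]
force: [0.8, 0.1, 0.7]
grip_width: 0.0566
```

Emit:
jog_arm:
  rows: [0.0012, 0.0034, -0.02, 0, 0, 0, 0.4, 0, 0, -0.025, 0, 0, 0, 0.4, 0, 0, -0.02, 0, 0, 0, 0.4, 0, 0, -0.013, 0, 0, 0, 0.4, 0, 0, 0, 0, 0, 0, 0.6, 0, 0, 0, 0, 0, 0, 1, 0, 0, 0, 0, 0, 0, 1, 0, 0, 0, 0, 0, 0, 1]

```text
time_s: 3.95
ee_pos: [0.5056, 0.0246, 0.0593]
eef_rot: [0.107, 1.568, -0.028]
force: [0.3, 0.7, 0.6]
grip_width: 0.0331
```

Emit:
jog_arm:
  rows: [0, 0, 0, 0, 0, 0, 1, 0, 0, 0, 0, 0, 0, 1]

```text
time_s: 4.12
ee_pos: [0.505, 0.0247, 0.0582]
eef_rot: [0.116, 1.57, -0.018]
force: [0.3, 0.3, 0.4]
grip_width: 0.0199
```

Emit:
jog_arm:
  rows: [0, 0, 0, 0, 0, 0, 1, 0, 0, 0, 0, 0, 0, 1, 0, 0, 0, 0, 0, 0, 1]

```text
time_s: 4.37
ee_pos: [0.5048, 0.0244, 0.0579]
eef_rot: [-0.621, 1.57, -0.756]
force: [-0.7, -4.7, 5.7]
grip_width: 0.0138
```

Emit:
jog_arm:
  rows: [0, 0, 0.0002, 0, 0, -7, 1, 0, 0, 0.0003, 0, 0, -7, 1, 0, 0, 0.0002, 0, 0, -7, 1, 0, 0, 0.0003, 0, 0, -7, 1]

```text
time_s: 4.7
ee_pos: [0.5049, 0.0246, 0.0589]
eef_rot: [0.354, 1.57, -0.276]
force: [-0.7, -3.3, 5.2]
grip_width: 0.0135
```

Gripped and turning; the forces are low. I'll continue.

Emit:
jog_arm:
  rows: [0, 0, 0.0002, 0, 0, -7, 1, 0, 0, 0.0003, 0, 0, -7, 1, 0, 0, 0.0002, 0, 0, -7, 1, 0, 0, 0.0003, 0, 0, -7, 1, 0, 0, 0.0002, 0, 0, -7, 1, 0, 0, 0.0003, 0, 0, -7, 1, 0, 0, 0.0002, 0, 0, -7, 1, 0, 0, 0.0003, 0, 0, -7, 1]

```text
time_s: 5.37
ee_pos: [0.5053, 0.0247, 0.0609]
eef_rot: [1.615, 1.569, 0.008]
force: [2.1, -2.1, 2.2]
grip_width: 0.0138
```

```bash
python3 - <<'E'
from an import *
st()
E
```

```text
t 5.37 tcp [0.5053 0.0247 0.0609] ydeg -2.06 xax [ 0.002  0.    -1.   ] q [-0.024  0.377  1.788  0.     0.976  0.012] F [ 2.1 -2.1  2.2] w 0.0138
```

Emit:
jog_arm:
  rows: [0, 0, 0.0002, 0, 0, -7, 1, 0, 0, 0.0003, 0, 0, -7, 1, 0, 0, 0.0002, 0, 0, -7, 1, 0, 0, 0.0003, 0, 0, -7, 1, 0, 0, 0.0002, 0, 0, -7, 1, 0, 0, 0.0003, 0, 0, -7, 1, 0, 0, 0.0002, 0, 0, -7, 1, 0, 0, 0.0003, 0, 0, -7, 1]

```text
time_s: 6.03
ee_pos: [0.5056, 0.0245, 0.0629]
eef_rot: [2.407, 1.568, -0.177]
force: [5.1, -3.2, -0.5]
grip_width: 0.0136
```

Emit:
jog_arm:
  rows: [0, 0, 0.0002, 0, 0, -7, 1, 0, 0, 0, 0, 0, 0, 1, 0, 0, 0, 0, 0, 0, 1]

```text
time_s: 6.28
ee_pos: [0.5056, 0.0244, 0.0631]
eef_rot: [2.53, 1.568, -0.171]
force: [4.9, -3.9, 1.5]
grip_width: 0.0139
```

```bash
python3 - <<'E'
from an import *
st()
E
```

```text
t 6.28 tcp [0.5056 0.0244 0.0631] ydeg -64.78 xax [ 0.003 -0.    -1.   ] q [-0.024  0.373  1.786 -0.     0.98   1.107] F [ 4.9 -3.9  1.5] w 0.0139
```

Emit:
jog_arm:
  rows: [0, 0, 0, 0, 0, 0, 0.5, 0, 0, 0, 0, 0, 0, 0.4, 0, 0, 0, 0, 0, 0, 0.4, 0, 0, 0.02, 0, 0, 0, 0.4, 0, 0, 0.03, 0, 0, 0, 0.4, 0, 0, 0.03, 0, 0, 0, 0.4, 0.002, -0.012, 0.01, 0, 0, -7, 0.4, 0.0035, -0.02, 0, 0, 0, -7, 0.4]
  squeeze: 40

```text
time_s: 6.95
ee_pos: [0.5111, -0.0065, 0.1556]
eef_rot: [2.96, 1.566, 0.012]
force: [-0.1, 0.3, 0.2]
grip_width: 0.0561
```

Emit:
jog_arm:
  rows: [0.004, -0.025, 0, 0, 0, 0, 0.4, 0.005, -0.025, 0, 0, 0, 0, 0.4, 0.004, -0.02, 0, 0, 0, 0, 0.4, 0.002, -0.01, 0, 0, 0, 0, 0.4, 0, 0, 0, 0, 0, 0, 0.4, 0, 0, 0, 0, 0, 0, 0.4]

```text
time_s: 7.45
ee_pos: [0.5249, -0.0869, 0.1524]
eef_rot: [-0.815, 1.57, 2.523]
force: [0.1, 0.8, -0.3]
grip_width: 0.0564
```

```bash
python3 - <<'E'
from an import *
st();im,d,P=look("w3")
E
```

```text
t 7.45 tcp [ 0.5249 -0.0869  0.1524] ydeg -78.75 xax [-0.001  0.    -1.   ] q [-0.233  0.311  1.636  0.     1.196  1.141] F [ 0.1  0.8 -0.3] w 0.0564
```

View pics/w3.png

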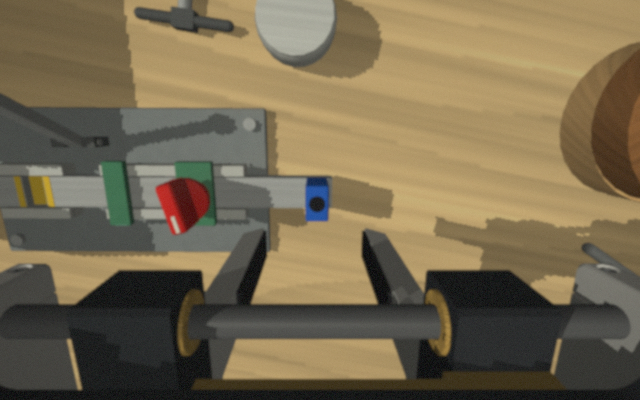

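The block is at (317,203), centred between the fingers. The knob at (185,205) now has its white end swung round towards -x.

```bash
python3 - <<'E'
from an import *
im,d,P=load("w3")
def rect(n,r0,r1,c0,c1,z0,z1):
    b=P[r0:r1,c0:c1].reshape(-1,3);s=b[(b[:,2]>z0)&(b[:,2]<z1)]
    print(n,len(s),cv2.minAreaRect((s[:,:2]*1000).astype(np.float32)),s[:,2].mean())
rect("block",170,230,295,335,.062,.073)
rect("knob",165,240,150,215,.084,.096)
top(im,d,P,"yellow",.01,.035)
s=P[masks(im)["green"]&(P[...,2]>.03)&(P[...,2]<.04)];s=s[(s[:,1]>.08)&(s[:,1]<.13)]
print("strap",cv2.minAreaRect((s[:,:2]*1000).astype(np.float32)))
h=cv2.cvtColor(im,cv2.COLOR_RGB2HSV).astype(int)
# wall boundaries/latch: slit + hinge
rect("latchbar",90,150,0,100,.03,.16)
s=P[60:230,0:110].reshape(-1,3);s=s[(s[:,0]>.515)&(s[:,2]>.03)];print(len(s)); 
for z in np.arange(.03,.15,.01):
    q=s[(s[:,2]>z)&(s[:,2]<z+.01)]
    if len(q)>3: print(z.round(2),q.mean(0).round(4),q.min(0).round(3),q.max(0).round(3),len(q))
E
```

```text
block 863 ((528.1344604492188, -88.343017578125), (31.641672134399414, 19.76165008544922), 10.97027587890625) 0.0674406560487421
knob 974 ((506.2178039550781, 24.250049591064453), (41.824954986572266, 14.265137672424316), 25.764719009399414) 0.08877987573627477
yellow 389 rect [475.2 181.1] [27.1 32.7] 10.9 z 0.0218 mean [0.4752 0.1826]
strap ((492.012939453125, 97.29324340820312), (61.74700927734375, 19.692989349365234), 10.524638175964355)
latchbar 1693 ((548.6704711914062, 144.79052734375), (41.64686965942383, 41.40538787841797), 11.218246459960938) 0.06416202607614295
1841
0.03 [0.5311 0.1342 0.0335] [0.515 0.105 0.03 ] [0.544 0.162 0.04 ] 447
0.04 [0.5397 0.1391 0.0451] [0.533 0.135 0.04 ] [0.548 0.148 0.05 ] 159
0.05 [0.5441 0.1401 0.055 ] [0.537 0.136 0.05 ] [0.553 0.149 0.06 ] 180
0.06 [0.5486 0.1408 0.065 ] [0.542 0.137 0.06 ] [0.558 0.149 0.07 ] 209
0.07 [0.5532 0.1417 0.0751] [0.546 0.138 0.07 ] [0.562 0.15  0.08 ] 237
0.08 [0.5575 0.1426 0.0851] [0.55  0.139 0.08 ] [0.566 0.152 0.09 ] 270
0.09 [0.5625 0.1425 0.0946] [0.555 0.14  0.09 ] [0.57 0.15 0.1 ] 250
0.1 [0.5631 0.1411 0.1005] [0.561 0.14  0.1  ] [0.566 0.142 0.101] 10
```

```bash
python3 - <<'E'
from an import *
a=np.radians(10.9);ex=np.array([np.cos(a),np.sin(a)]);ey=np.array([-np.sin(a),np.cos(a)])
k0=np.array([.5060,.0243])
for t,reg in (("w3",(60,230,0,110)),("w2",(190,290,420,500)),("w1",(0,1,0,1))):
    im,d,P=load(t)
    s=P[reg[0]:reg[1],reg[2]:reg[3]].reshape(-1,3);s=s[(s[:,0]>.515)&(s[:,2]>.045)&(s[:,2]<.15)]
    if len(s):
        y=(s[:,:2]-k0)@ey;x=(s[:,:2]-k0)@ex;print(t,"bar y pct",np.percentile(y,[1,5,25,50,75,95,99]).round(4),"x",x.min().round(3),x.max().round(3))
    b=P[masks(im)["yellow"]&(P[...,2]>.01)&(P[...,2]<.035)];y=(b[:,:2]-k0)@ey;x=(b[:,:2]-k0)@ex
    print(t,"yellow y",np.percentile(y,[1,50,99]).round(4),"x",np.percentile(x,[1,50,99]).round(4))
    hi=b[b[:,2]>.024];lo=b[b[:,2]<.021];print(" lo",np.percentile((lo[:,:2]-k0)@ey,[1,99]).round(4)," hi",np.percentile((hi[:,:2]-k0)@ey,[1,50,99]).round(4) if len(hi) else None)
    bl=P[masks(im)["blue"]&(P[...,2]>.062)&(P[...,2]<.073)];bl=bl[bl[:,0]<.56];print(" block top y",np.percentile((bl[:,:2]-k0)@ey,[1,99]).round(4))
for n in("scene","side"):
    im=cv2.imread(f"pics/{n}0.png")[:,:,::-1].copy();d=np.load(f"pics/{n}0.npy");P=cloud(d,ctrl.camera_model(n))
    m=(P[...,2]>.05)&(P[...,2]<.15);x=(P[...,:2]-k0)@ex;y=(P[...,:2]-k0)@ey
    m&=(x>.055)&(x<.12)&(y>.06)&(y<.15);print(n,m.sum(),np.percentile(y[m],[2,10,50,90,98]).round(4)); 
    b=m&(P[...,2]>.125);print(" ball",P[b].mean(0).round(4),x[b].mean().round(4),y[b].mean().round(4),b.sum())
E
```

```text
w3 bar y pct [0.1032 0.1036 0.1043 0.1048 0.1069 0.1135 0.1152] x 0.051 0.086
w3 yellow y [0.1443 0.1629 0.1756] x [-0.0139 -0.0001  0.0128]
 lo [0.158  0.1687]  hi [0.1441 0.1479 0.176 ]
 block top y [-0.1237 -0.1067]
w2 bar y pct [0.1037 0.1039 0.1049 0.1086 0.1122 0.1149 0.1156] x 0.049 0.077
w2 yellow y [0.1445 0.1615 0.1755] x [-0.0132 -0.0002  0.0125]
 lo [0.1555 0.1681]  hi [0.1444 0.1472 0.1757]
 block top y [-0.1223 -0.1046]
w1 yellow y [0.1458 0.162  0.1749] x [-0.0115 -0.0003  0.0117]
 lo [0.1564 0.1676]  hi [0.1456 0.1471 0.1756]
 block top y [-0.122  -0.1052]
scene 130 [0.1037 0.1076 0.115  0.1173 0.1194]
 ball [0.583  0.1537 0.1374] 0.1001 0.1125 53
side 184 [0.1054 0.11   0.1156 0.1178 0.1198]
 ball [0.5788 0.1554 0.1369] 0.0963 0.1149 68
```

Emit:
jog_arm:
  rows: [0.0028, -0.0017, -0.02, 0, 0, 0, 0.4, 0, 0, -0.03, 0, 0, 0, 0.4, 0, 0, -0.03, 0, 0, 0, 0.4, 0, 0, -0.025, 0, 0, 0, 0.4, 0, 0, -0.013, 0, 0, 0, 0.4, 0, 0, 0, 0, 0, 0, 1, 0, 0, 0, 0, 0, 0, 1, 0, 0, 0, 0, 0, 0, 1]

```text
time_s: 8.17
ee_pos: [0.5286, -0.0885, 0.0359]
eef_rot: [2.75, 1.569, -0.194]
force: [-0.3, 0.2, 0.2]
grip_width: 0.0397
```

Emit:
jog_arm:
  rows: [0, 0, 0, 0, 0, 0, 1, 0, 0, 0, 0, 0, 0, 1, 0, 0, 0, 0, 0, 0, 1, 0, 0, 0, 0, 0, 0, 1]

```text
time_s: 8.5
ee_pos: [0.5284, -0.089, 0.0354]
eef_rot: [2.885, 1.569, -0.06]
force: [0.2, 1.9, 5.8]
grip_width: 0.0197
```

Emit:
jog_arm:
  rows: [0.001, -0.005, 0, 0, 0, 0, 1, 0.0019, -0.0098, 0, 0, 0, 0, 1, 0.0019, -0.0098, 0, 0, 0, 0, 1, 0.0019, -0.0098, 0, 0, 0, 0, 1, 0.0018, -0.0098, 0, 0, 0, 0, 1, 0.001, -0.005, 0, 0, 0, 0, 1, 0, 0, 0, 0, 0, 0, 1, 0, 0, 0, 0, 0, 0, 1]

```text
time_s: 9.17
ee_pos: [0.5377, -0.1389, 0.0353]
eef_rot: [2.334, 1.57, -0.612]
force: [-0.0, -3.3, 5.7]
grip_width: 0.02
```

```bash
python3 - <<'E'
from an import *
st();im,d,P=look("w4")
im2,d2,P2=look("side4","side")
a=np.radians(10.9);ex=np.array([np.cos(a),np.sin(a)]);ey=np.array([-np.sin(a),np.cos(a)]);k0=np.array([.5060,.0243])
print("moved",(ctrl.get_obs()['ee_pos'][:2]-np.array([.5284,-.089]))@ey)
for im,d,P in((im,d,P),(im2,d2,P2)):
    b=P[masks(im)["yellow"]&(P[...,2]>.01)&(P[...,2]<.035)];print(len(b))
    if len(b): y=(b[:,:2]-k0)@ey;print(np.percentile(y,[1,50,99]).round(4))
E
```

```text
t 9.17 tcp [ 0.5377 -0.1389  0.0353] ydeg -78.74 xax [ 0.001 -0.001 -1.   ] q [-0.318  0.51   1.659 -0.     0.972  1.056] F [-0.  -3.3  5.7] w 0.02
moved -0.05071248618094959
0
63
[-0.5104  0.106   0.1239]
```

View pics/w4.png

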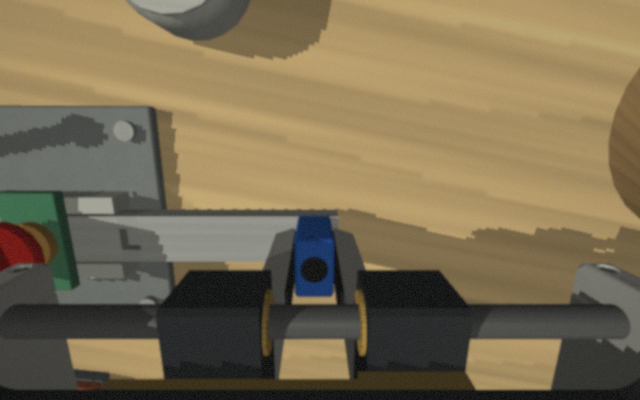

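Emit:
jog_arm:
  rows: [0, 0, 0, 0, 0, 0, 0.5, 0, 0, 0, 0, 0, 0, 0.5, 0, 0, 0, 0, 0, 0, 0.5, 0, 0, 0.03, 0, 0, 0, 0.5, 0, 0, 0.04, 0, 0, 0, 0.5, 0, 0, 0.04, 0, 0, 0, 0.5, -0.003, 0.025, 0.04, 0, 0, 0, 0.5, -0.003, 0.025, 0.04, 0, 0, 0, 0.5]

```text
time_s: 9.93
ee_pos: [0.5317, -0.094, 0.2169]
eef_rot: [2.486, 1.571, -0.46]
force: [0.9, 0.7, -0.2]
grip_width: 0.0471
```

Emit:
jog_arm:
  rows: [-0.003, 0.03, 0.035, 0, 0, 0, 0.5, -0.004, 0.035, 0.01, 0, 0, 0, 0.5, -0.004, 0.035, 0, 0, 0, 0, 0.5, -0.004, 0.035, 0, 0, 0, 0, 0.5, -0.004, 0.035, 0, 0, 0, 0, 0.5, -0.004, 0.035, 0, 0, 0, 0, 0.5, -0.004, 0.02, 0, 0, 0, 0, 0.5, 0, 0, 0, 0, 0, 0, 0.5]

```text
time_s: 10.6
ee_pos: [0.5046, 0.1312, 0.2566]
eef_rot: [-1.17, 1.57, 2.173]
force: [-0.2, -0.0, 0.2]
grip_width: 0.0472
```

```bash
cat > an2.py <<'E'
from an import *
a=np.radians(10.9);ex=np.array([np.cos(a),np.sin(a)]);ey=np.array([-np.sin(a),np.cos(a)]);k0=np.array([.5060,.0243])
def rep(tag,n="wrist"):
    st();im,d,P=look(tag,n);x=(P[...,:2]-k0)@ex;y=(P[...,:2]-k0)@ey;z=P[...,2]
    m=masks(im)["yellow"]&(z>.01)&(z<.035)&(abs(x)<.03)
    if m.sum()>5: print("yellow y",np.percentile(y[m],[1,50,99]).round(4))
    m=(x>.045)&(x<.13)&(y>.08)&(y<.14)&(z>.045)&(z<.15)
    if m.sum()>5: print("bar y",np.percentile(y[m],[1,50,99]).round(4),"x",x[m].min().round(3),x[m].max().round(3),"z",z[m].max().round(3))
    m=(z>.084)&(z<.096)&(abs(x)<.04)&(abs(y)<.04)
    if m.sum()>30: r=cv2.minAreaRect((np.c_[x[m],y[m]]*1000).astype(np.float32));print("knob rect jig",r)
E
python3 -c "
from an2 import *
rep('w5')"
```

```text
t 10.6 tcp [0.5046 0.1312 0.2566] ydeg -78.51 xax [-0.  0. -1.] q [1.840e-01 2.000e-01 1.526e+00 1.000e-03 1.416e+00 1.554e+00] F [-0.2 -0.   0.2] w 0.0472
yellow y [0.0946 0.1091 0.1235]
bar y [0.1016 0.1105 0.1192] x 0.052 0.106 z 0.145
knob rect jig ((0.5745506286621094, 0.7611236572265625), (41.691627502441406, 14.342689514160156), 14.117369651794434)
```

View pics/w5.png

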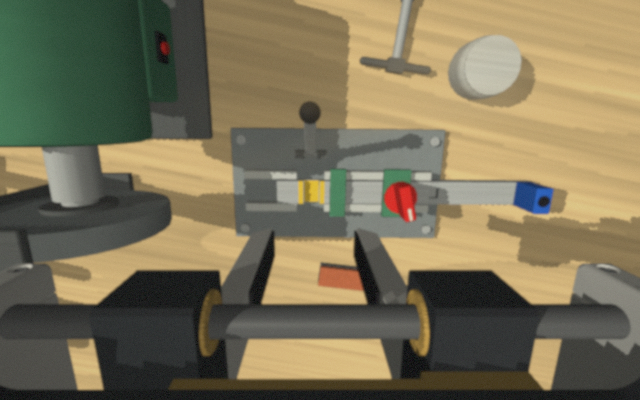

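The notch's yellow band (centre 0.109) now lies in line with the ball (0.1105). The ball is at (310,112) in the picture. I'll go round to the latch's +x side with the fingers shut.

Emit:
jog_arm:
  rows: [0.02, 0.0045, 0, 0, 0, 0, 1, 0.03, 0.007, 0, 0, 0, 0, 1, 0.03, 0.007, 0, 0, 0, 0, 1, 0.0234, 0.005, 0, 0, 0, 0, 1, 0.01, 0.002, 0, 0, 0, 0, 1, 0, 0, -0.03, 0, 0, 0, 1, 0, 0, -0.035, 0, 0, 0, 1, 0, 0, 0, 0, 0, 0, 1]

```text
time_s: 11.32
ee_pos: [0.6168, 0.1516, 0.1847]
eef_rot: [0.006, 1.56, -2.94]
force: [-0.4, -0.5, -1.3]
grip_width: 0.0007
```

```bash
python3 -c "
from an2 import *
rep('w6')
rep('side6','side')
p=ctrl.get_obs()['ee_pos'][:2]-k0;print(p@ex,p@ey)
im=cv2.imread('pics/side6.png');cv2.imwrite('pics/side6z.png',cv2.resize(im[150:310,220:440],None,fx=3.6,fy=3.6))"
```

```text
t 11.32 tcp [0.6168 0.1516 0.1847] ydeg -78.79 xax [-0.01  -0.002 -1.   ] q [ 0.183  0.514  1.272 -0.     1.366  1.559] F [-0.4 -0.5 -1.3] w 0.0007
yellow y [0.1034 0.1034 0.1046]
bar y [0.1039 0.1046 0.1047] x 0.091 0.105 z 0.141
t 11.37 tcp [0.6177 0.152  0.1887] ydeg -78.78 xax [-0.006 -0.001 -1.   ] q [ 0.184  0.511  1.267 -0.     1.37   1.559] F [0.2 0.3 1. ] w 0.0004
yellow y [0.0924 0.1063 0.1254]
bar y [0.1046 0.1154 0.1207] x 0.058 0.106 z 0.146
knob rect jig ((0.1790008544921875, 0.6641244888305664), (41.58170700073242, 17.736738204956055), 17.519405364990234)
0.13498505499544833 0.10452031834061647
```

View pics/w6.png

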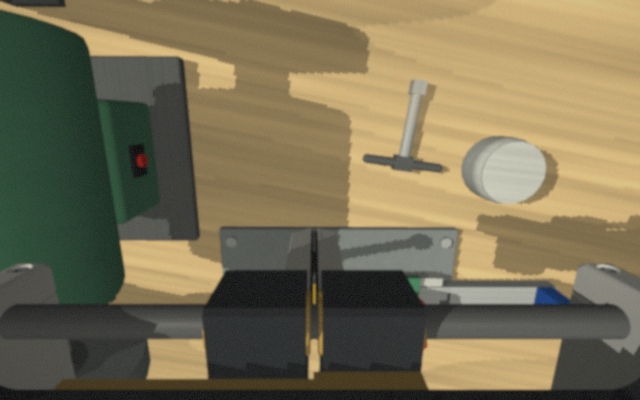

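View pics/side6z.png

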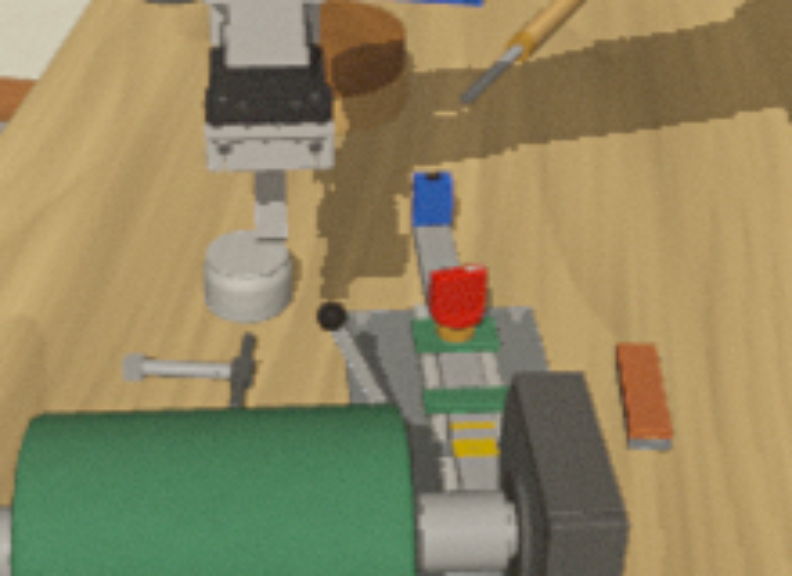

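The fingers are shut beside the latch on the +x side. The ball is at (330,315) in the zoom and still thrown back.

Emit:
jog_arm:
  rows: [-0.001, 0.005, -0.02, 0, 0, 0, 1, 0, 0, -0.03, 0, 0, 0, 1, 0, 0, -0.022, 0, 0, 0, 1, 0, 0, 0, 0, 0, 0, 1, -0.008, -0.0015, 0, 0, 0, 0, 1, -0.008, -0.0015, 0, 0, 0, 0, 1]

```text
time_s: 11.92
ee_pos: [0.603, 0.1553, 0.1229]
eef_rot: [3.12, 1.567, 0.175]
force: [-0.3, -0.8, 0.5]
grip_width: 0.0007
```

Emit:
jog_arm:
  rows: [-0.008, -0.0015, 0, 0, 0, 0, 1, -0.008, -0.0015, 0, 0, 0, 0, 1, -0.008, -0.0015, 0, 0, 0, 0, 1, -0.008, -0.0015, 0, 0, 0, 0, 1]

```text
time_s: 12.25
ee_pos: [0.571, 0.1493, 0.1235]
eef_rot: [3.13, 1.566, 0.185]
force: [0.9, 0.6, 0.2]
grip_width: 0.0009
```

```bash
python3 -c "
from an2 import *
rep('side7','side')
p=ctrl.get_obs()['ee_pos'][:2]-k0;print(p@ex,p@ey)
im=cv2.imread('pics/side7.png');cv2.imwrite('pics/side7z.png',cv2.resize(im[150:310,220:440],None,fx=3.6,fy=3.6))"
```

```text
t 12.25 tcp [0.571  0.1493 0.1235] ydeg -78.73 xax [ 0.004  0.001 -1.   ] q [ 0.194  0.462  1.496 -0.     1.179  1.568] F [0.9 0.6 0.2] w 0.0009
yellow y [0.0945 0.1056 0.126 ]
bar y [0.1073 0.1165 0.1244] x 0.048 0.097 z 0.15
knob rect jig ((0.5801124572753906, 1.5036163330078125), (41.23106002807617, 17.67930793762207), 17.945268630981445)
0.08647837733111985 0.11053456253793749
```

View pics/side7z.png

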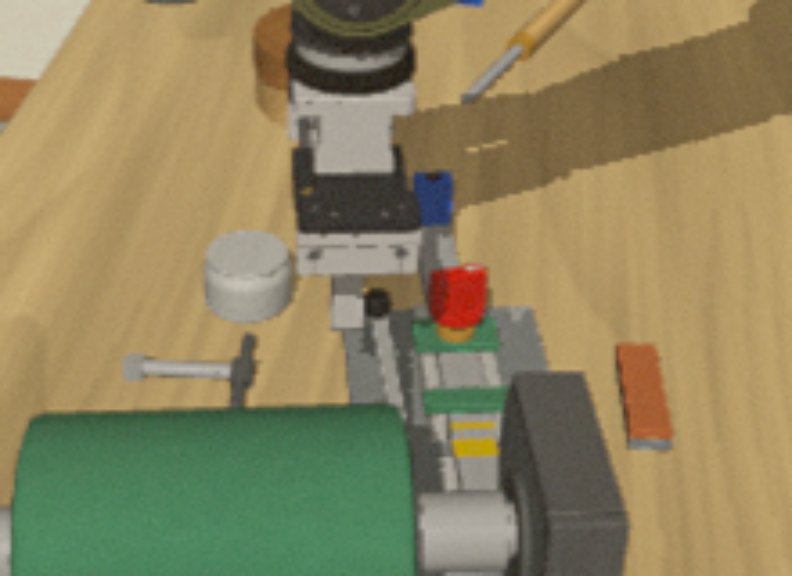

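The fingers are pushing the ball, now at (377,303), and the latch is nearly upright. I'll continue past upright.

Emit:
jog_arm:
  rows: [-0.008, -0.0015, 0, 0, 0, 0, 1, -0.008, -0.0015, 0, 0, 0, 0, 1, -0.006, -0.001, 0, 0, 0, 0, 1, -0.006, -0.001, 0, 0, 0, 0, 1, -0.006, -0.001, 0, 0, 0, 0, 1, 0, 0, 0, 0, 0, 0, 1, 0, 0, 0, 0, 0, 0, 1, 0, 0, 0, 0, 0, 0, 1]

```text
time_s: 12.97
ee_pos: [0.536, 0.1435, 0.1198]
eef_rot: [3.058, 1.571, 0.113]
force: [-0.4, 0.3, -0.3]
grip_width: 0.0005
```

```bash
python3 -c "
from an2 import *
rep('side8','side')
im=cv2.imread('pics/side8.png');cv2.imwrite('pics/side8z.png',cv2.resize(im[150:310,220:440],None,fx=3.6,fy=3.6))"
```

```text
t 12.97 tcp [0.536  0.1435 0.1198] ydeg -78.72 xax [ 0.  0. -1.] q [ 0.196  0.395  1.602 -0.     1.144  1.569] F [-0.4  0.3 -0.3] w 0.0005
yellow y [0.093  0.106  0.1246]
bar y [0.103  0.1229 0.126 ] x 0.045 0.062 z 0.15
knob rect jig ((-0.1667461395263672, 3.921353340148926), (41.519962310791016, 10.503413200378418), 13.907795906066895)
```

View pics/side8z.png

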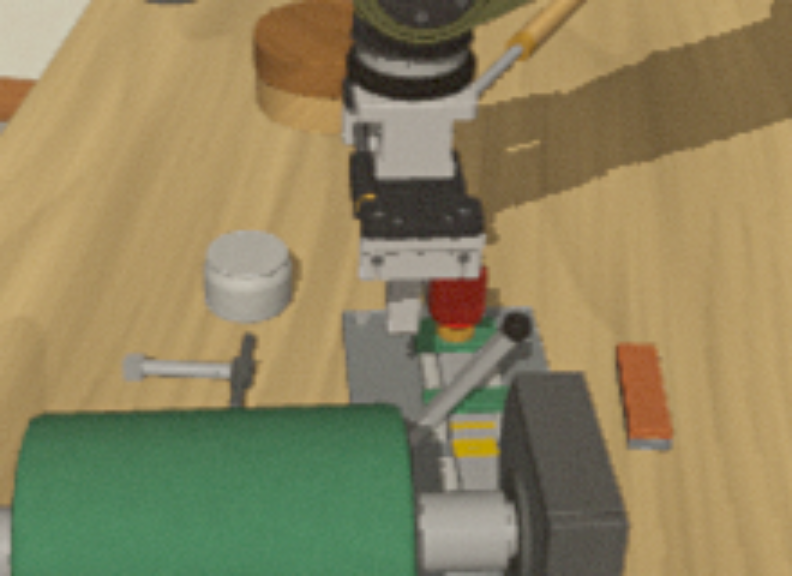

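The latch is falling, with the ball at (515,325). I'll rise out of the way and look from above.

Emit:
jog_arm:
  rows: [0, 0, 0.03, 0, 0, 0, 1, -0.005, 0, 0.04, 0, 0, 0, 0.5, -0.01, 0, 0.04, 0, 0, 0, 0.5, -0.01, 0, 0.03, 0, 0, 0, 0.5, -0.01, 0, 0, 0, 0, 0, 0.5, 0, 0, 0, 0, 0, 0, 0.5, 0, 0, 0, 0, 0, 0, 0.5]

```text
time_s: 13.6
ee_pos: [0.5008, 0.1435, 0.2593]
eef_rot: [0.023, 1.57, -2.922]
force: [0.7, -0.3, -0.4]
grip_width: 0.0369
```

```bash
python3 -c "
from an2 import *
rep('w9')
im,d,P=load('w9');x=(P[...,:2]-k0)@ex;y=(P[...,:2]-k0)@ey;z=P[...,2]
for x0 in np.arange(-.08,.05,.01):
    m=(x>x0)&(x<x0+.01)&(abs(y-.11)<.004);print(x0.round(2),m.sum(),np.median(z[m]).round(4) if m.sum() else None)
cv2.imwrite('pics/w9z.png',cv2.resize(im[100:280,200:480,::-1],None,fx=2.8,fy=2.8,interpolation=cv2.INTER_CUBIC))
rep('side9','side')
im=cv2.imread('pics/side9.png');cv2.imwrite('pics/side9z.png',cv2.resize(im[150:310,220:440],None,fx=3.6,fy=3.6))"
```

```text
t 13.6 tcp [0.5008 0.1435 0.2593] ydeg -78.71 xax [-0. -0. -1.] q [ 0.209  0.198  1.523 -0.     1.422  1.582] F [ 0.7 -0.3 -0.4] w 0.0369
yellow y [0.0943 0.0958 0.1232]
knob rect jig ((0.22139549255371094, 0.7336368560791016), (41.98921203613281, 14.488580703735352), 14.02971363067627)
-0.08 26 0.0344
-0.07 51 0.0333
-0.06 42 0.0305
-0.05 42 0.0304
-0.04 43 0.0305
-0.03 45 0.0306
-0.02 47 0.0305
-0.01 51 0.0304
-0.0 47 0.0306
0.01 48 0.0306
0.02 43 0.0304
0.03 562 0.3834
0.04 1678 0.3739
t 13.65 tcp [0.5009 0.1434 0.2588] ydeg -78.72 xax [-0.001 -0.    -1.   ] q [0.209 0.199 1.523 0.    1.422 1.582] F [ 0.3 -0.5 -0.2] w 0.0408
yellow y [0.0935 0.1213 0.1268]
knob rect jig ((0.3886451721191406, 1.677443504333496), (40.37541961669922, 18.29837417602539), 17.997211456298828)
```

View pics/w9z.png

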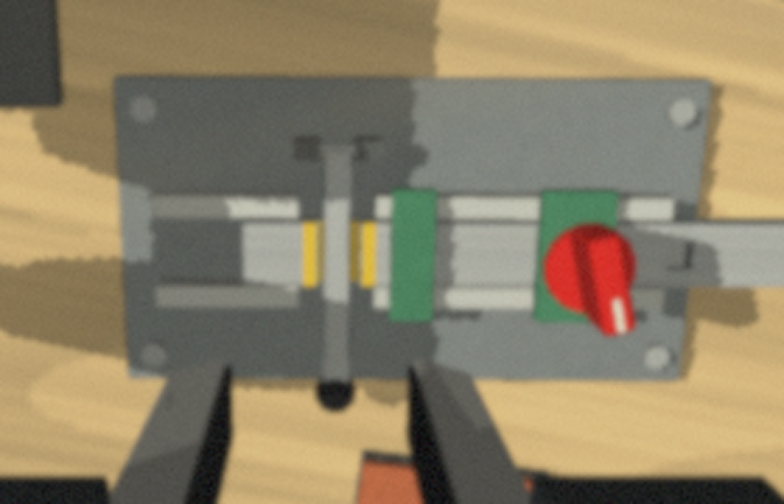

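View pics/side9z.png

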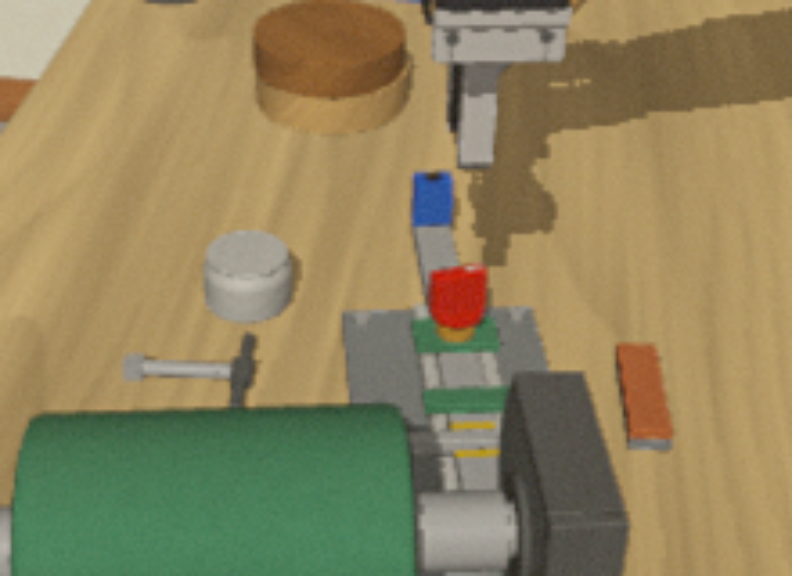

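The latch bar lies level at z 0.0305 along its whole length, between the yellow marks. The ball is at (335,393), beyond the channel. The knob is at about 2.88 rad and the robot is clear of everything.

```bash
python3 -c "
from station import ctrl
print(ctrl.hand_in())"
```

```text
the job is handed in; nothing more can be done
None
```

The sharpening arm is set to its long position and the job is handed in at about 14 s of the 67 s allowed; the hand-in reports no verdict.

- **Knob:** I turned it clockwise from about 0.3 rad to about 2.88 rad, with the slide still in its first place. It measured the same in the last overhead picture.
- **Slide:** I drew it out by the blue block. The tool moved 50.7 mm, which left the notch centre within about 1.5 mm of the latch's plane (limit 7 mm).
- **Latch:** I pushed it past upright with the shut fingers and it fell by itself. The bar's top measures 30.5 mm above the table and level from side to side, against 31 mm expected for a bar lying fully in the notch.
- **Other things on the bench:** I never touched the bystanders, and the wrist force stayed under 10 N in every reading I took.

The side camera put the notch and knob edges 1–3 mm off the wrist camera's values. I relied on the wrist camera, and none of my final checks failed.

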